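# Lift an offset lever at its balance point and hold it level over its fixture

### The arm

A 7-joint arm with a two-finger parallel gripper is mounted at the origin on a cart in front of the work surface, level with it; the furniture and walls round the work are solid. World frame = base frame: x ahead of the robot, y to its left, z up, the work surface at z = 0. Lengths are in m, angles in rad, forces in N, time in s.
With the tool pointing down it reaches from about 0.4 to 0.875 m from the base axis. Payload 19.3 kg.
Tool frame: the origin (TCP) lies midway between the tips of the shut fingers; the grasp point (between the pads) lies 19 mm behind it; z points along the fingers, y is the direction in which the jaws open and shut (so a half turn about z gives the same grasp; the last joint's range is limited). The gripper opens to 85 mm and grips with 20 to 120 N. Pads are 22 mm wide; open, the fingers measure 114 mm over their backs; the gripper's body (76 mm by 85 mm) begins 54 mm behind the grasp point. The pads swing forward as they close: fully open they stand 13 mm farther back than shut.
Start: joints at [-1.259, 0.521, -0.036, 1.599, 0.021, 1.021, -0.113], TCP at [0.233, 0.58, 0.205] pointing down, gripper open.
Joint ranges: [-2.91, 2.91], [-0.3, 2.13], [-1.5, 1.42], [0.17, 2.43], [-1.26, 4.41], [0.16, 1.93], [-2.52, 2.52]. Speed limits (rad/s): [1.89, 1.89, 2.39, 2.39, 3.01, 3.01, 3.01].

### API

Orientations are given as [roll, pitch, yaw] about the fixed x, y, z axes, in that order (R = Rz(yaw) Ry(pitch) Rx(roll)).
In Python, from workcell import bot gives the robot as it stands.
- The arm moves only by the tool servo_tool, never from a script. Its argument "plan" is a list of rows, each a list of 5 numbers: the shift along the world's x, y, z in mm, then the turn about the world's z in rad, then the gripper's target within -1 to 1 (shut at 1, half-way at 0, fully open at -1). In form: [[tx, ty, tz, yaw, jaw], ...]. A call has exactly 10 rows; each row is the pose to reach, as a shift and turn from the pose commanded when the call began; what a row does not reach only later rows make up. A row lasts 1/12 s, in which the tool goes at most 41.7 mm and 7.16 degrees, less where a joint would pass 70% of its speed; a pose out of reach is approached as far as the arm can. A call with a gripper value outside its range is refused whole. The fingers move at their own pace and stop on an object; "squeeze" is the grip in N (left out, the last holds). Time passes only in rows, so rows that repeat a pose let the fingers close, or fill a call up. It gives the time, the measured TCP pose, the force and the opening at its end, in the units of the state.
- bot.observe(): the state, without advancing time (a new reading comes with each control period).
- bot.grab_frame(name): name is "scene" or "top" or "wrist"; returns the picture (400x640x3 uint8, blue, green, red); there is no depth.
- bot.calibration(name): a dict with "fx", "fy", "cx", "cy" (pixels), "T" (4x4, takes a point from camera to world coordinates). Camera axes: x right, y down, z forward; pixel columns grow to the right and rows downward; lengths in m; the calibration is good to about 2 mm. The wrist camera is an equidistant fisheye: a pixel r from the principal point sees the ray r / f radians off the axis. A picture is of the moment at which its call begins: read the wrist's pose just before it. calibration takes no time and is no camera call; for the wrist camera it gives the pose at the moment of the call.
- bot.job_done(): hands the job in, once; it reports no verdict.
The state is a dict: "clock": time; "qpos": joint angles; "qd": joint speeds; "joint_efforts": joint torques, N m; "position": TCP position; "tool_rot": TCP orientation; "force": force on the tool from outside, world axes, zero at the start; "moment": the same for the moment, N m; "grip_width": finger opening in m.
Only numpy, scipy, OpenCV 4.12 (cv2) and the standard library are available. Lean on these libraries where they do the work, as an engineer would, in place of code of your own. Each camera call takes 0.05 s, during which the arm holds its last target.

### The job

The first side of the cast lever on the wooden board is dressed and the lever has to go to the blue fixture next. Grip the lever at its balance point (the yellow band), lift it, turn it round so that its big hub is straight above the upright pin and its small eye straight above the fork, and finish while still holding it there: level, still, with the underside of the hub about 25 mm above the tip of the pin. Do not set it down or let it touch the fixture, and leave the red specimen, the jar and the brown bottle where they are.

Things in the scene. Friction and masses are not known exactly. Their poses are not given: they have to be found in the camera images.
- lever_balance (a point): Balance point (centre of mass) of the loose lever, in the middle of its straight arm, marked by a 12 mm wide yellow band round the arm. The arm is 12 mm thick across (y), 20 mm high (z); this point is 26 mm above the lever's underside. x points along the arm from hub to eye. Hub axis 56 mm away towards -x, eye axis 144 mm towards +x. The arm thickens 19 mm from here on the hub's side.
- lever_hub (a point): Centre of the underside of the lever's hub, on the bore axis; x along the arm to the eye, z up.
- lever_eye (a point): Centre of the underside of the lever's small eye, on its axis, 200 mm from the hub axis; x along the arm away from the hub, z up.
- board: Fixed wooden board with a cork top, 250 x 100 mm, 18 mm high, on which the lever lies; origin at the centre of its underside on the bench, x along its length. No part stands higher than its top.
- fixture: Fixed fixture with a blue base 270 x 84 x 14 mm; origin at the centre of the underside, x along the length from the pin end to the fork end, z up. Steel locating pin at x = -100 mm (14 mm thick, its tip 58 mm above the bench), fork rest at x = +100 mm (cheeks 40 mm above the bench, 34 mm apart).
- pin_tip (a point): Tip of the fixture's upright pin, on its axis; axes as the fixture's.
- fork_rest (a point): Middle of the rest face between the cheeks of the fixture's fork, 24 mm above the bench, 200 mm from the pin axis; axes as the fixture's.
- specimen_2_mid (a point): Bystander: centre of a dark red round mounted specimen, 30 mm across, 16 mm high.
- powder_jar_mid (a point): Bystander: centre of a cream jar with a black lid, 66 mm across, 84 mm high.
- etchant_mid (a point): Bystander: centre of a small brown bottle with a black cap, 52 mm across, 105 mm high.
- lever: The loose offset lever, cast aluminium, about 0.6 kg, 238 mm long: heavy hub (48 mm across, 50 high, bore 16), thin arm, small eye (28 mm across, 36 high), undersides flush. Lies unfastened on the board, its heading 25 to 98 degrees clockwise (from above) of the fixture's. Origin: centre of the underside of the hub; x along the arm to the eye, z up.

How it is judged:
On the way:
1. the lever is lifted clear of the board by its balance point (height (world z) of lever_balance above 0.06 m and contact force between lever and board below 0.05 N and contact force between the fingers and lever above 1 N and x of the grasp point in the frame of lever_balance between -0.02 and 0.02 m), for 0.2 s.
At the end, for the whole second after the job is handed in: The fingers hold the lever within 20 mm of its balance point and nothing else carries it; hub axis within 10 mm of the pin axis, eye within 15 mm of the fork's middle, hub underside 12 to 38 mm above the pin tip, tilt under 4 degrees, at rest; the three bystanders within 20 mm of where they stood (contact force between the fingers and lever above 1 N and x of the grasp point in the frame of lever_balance between -0.02 and 0.02 m and contact force between lever and fixture below 0.05 N and contact force between lever and board below 0.05 N and horizontal distance between lever_hub and pin_tip below 0.01 m and horizontal distance between lever_eye and fork_rest below 0.015 m and z of lever_hub in the frame of pin_tip between 0.012 and 0.038 m and angle between lever's own z axis and vertical below 0.07 rad and linear speed of lever below 0.02 m/s and angular speed of lever below 0.1 rad/s and distance of each of specimen_2_mid, powder_jar_mid, etchant_mid from where it was at the start of the episode below 0.02 m); the arm keeps its last pose, push and grip.
It fails at once if the lever touches the fixture (contact force between lever and fixture above 1 N).
It fails at once if the red specimen is pushed away (distance of specimen_2_mid from where it was at the start of the episode above 0.02 m).
It fails at once if the jar is pushed away (distance of powder_jar_mid from where it was at the start of the episode above 0.02 m).
It fails at once if the brown bottle is pushed away (distance of etchant_mid from where it was at the start of the episode above 0.02 m).
It also fails if it takes over 42 s, if anything falls off the work surface, if the arm or the gripper's body presses on something with over 40 N, if the wrist force passes 120 N, or if a joint passes its speed limit or range.

## Working session

There is one attempt and no reset: what is moved stays moved. The work goes in short steps, Python scripts to look and compute and a tool call to move; the robot and the scene stay as the last step left them, time stands still between calls to the robot, and variables do not carry over. Pictures are saved under pics/ and viewed, and the job is handed in when it is done.

Besides the shell and the picture viewer there is one more tool, called after "Emit:" as a command line: name --pt "numbers of a row" for each row, then --argument value for the rest. servo_tool: Moves the arm, as the interface text tells. Its arguments: {"type":"object","properties":{"plan":{"type":"array","items":{"type":"array","items":{"type":"number"}}},"squeeze":{"type":"number"}},"required":["plan"]}

```bash
ls; mkdir -p pics; python3 - <<'E'
from workcell import bot
import cv2
print(bot.observe())
for n in ["scene","top"]:
    cv2.imwrite(f"pics/{n}0.png",bot.grab_frame(n)); c=bot.calibration(n); print(n,c)
E
```

```text
pics
{'clock': 0.0, 'qpos': array([-1.25922161,  0.52201715, -0.03634433,  1.6000025 ,  0.02119786,
        1.02108551, -0.11281039]), 'qd': array([ 1.01987048e-03, -6.88825042e-04,  1.24629696e-03,  7.13152756e-05,
        6.74802586e-04,  1.49203543e-03, -1.76541108e-03]), 'joint_efforts': array([-1.70594376e-03, -9.27103400e+01,  1.97887748e+00, -3.69923759e+01,
        1.77088729e-02,  8.21120484e-03, -3.31246054e-05]), 'position': array([0.23274543, 0.57965513, 0.20412557]), 'tool_rot': array([-3.14046717e+00,  6.98157922e-05,  2.75981107e+00]), 'force': array([ 0.21587521,  0.1093487 , -0.21224432]), 'moment': array([ 0.01698962,  0.00341836, -0.00090622]), 'grip_width': 0.08545880857720635}
scene {'fx': 373.0314394772922, 'fy': 373.0314394772922, 'cx': 317.3751199421694, 'cy': 197.7501878939061, 'T': array([[ 0.64626737, -0.55906717,  0.51940579,  0.08486376],
       [-0.76292596, -0.48834131,  0.42363516, -0.37376223],
       [ 0.01680679, -0.67004974, -0.74212592,  0.78350729],
       [ 0.        ,  0.        ,  0.        ,  1.        ]])}
top {'fx': 441.71549777226585, 'fy': 441.71549777226585, 'cx': 322.45693053986, 'cy': 200.0379273152386, 'T': array([[ 0.01486315, -0.98587402,  0.16682775,  0.37149399],
       [-0.99988148, -0.01398472,  0.00643905,  0.01840555],
       [-0.00401506, -0.16690368, -0.98596503,  1.29936738],
       [ 0.        ,  0.        ,  0.        ,  1.        ]])}
```

View pics/scene0.png

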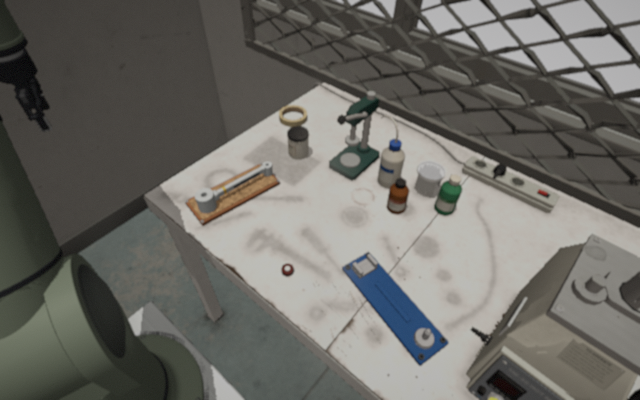

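View pics/top0.png

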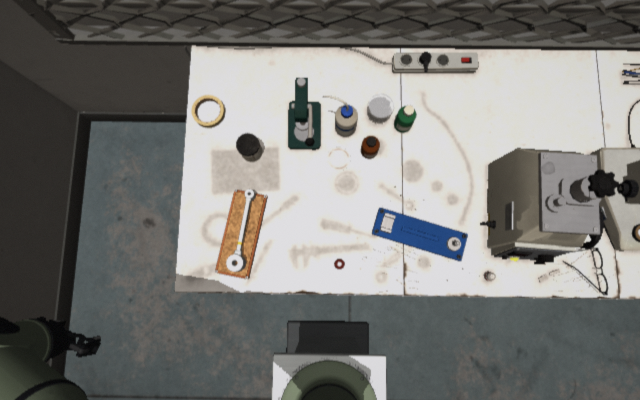

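The top view shows the lever on the board (hub about (235,263), eye about (250,193)). The fixture has its pin at about (454,243) and its fork at about (387,221). I'll enlarge both areas next.

```bash
python3 - <<'E'
import cv2,numpy as np
t=cv2.imread("pics/top0.png"); s=cv2.imread("pics/scene0.png")
def z(im,x0,y0,w,h,n,k): cv2.imwrite(n,cv2.resize(im[y0:y0+h,x0:x0+w],None,fx=k,fy=k,interpolation=cv2.INTER_CUBIC))
z(t,200,180,80,100,"pics/z1.png",6); z(t,365,195,110,75,"pics/z2.png",7)
z(s,175,150,115,75,"pics/z3.png",6); z(s,335,245,120,120,"pics/z4.png",5)
E
```

```text
(no output)
```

View pics/z1.png

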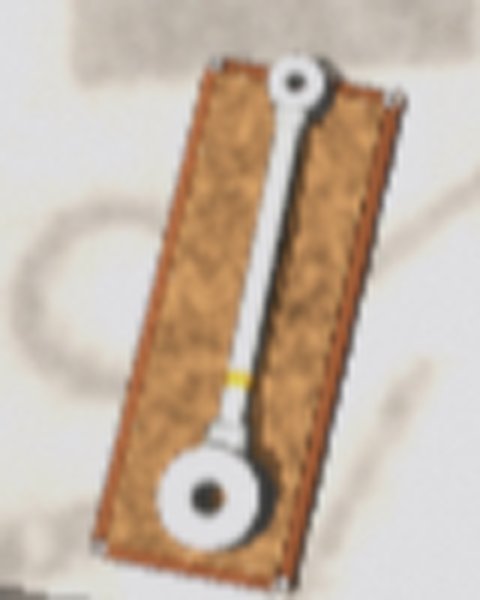

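View pics/z2.png

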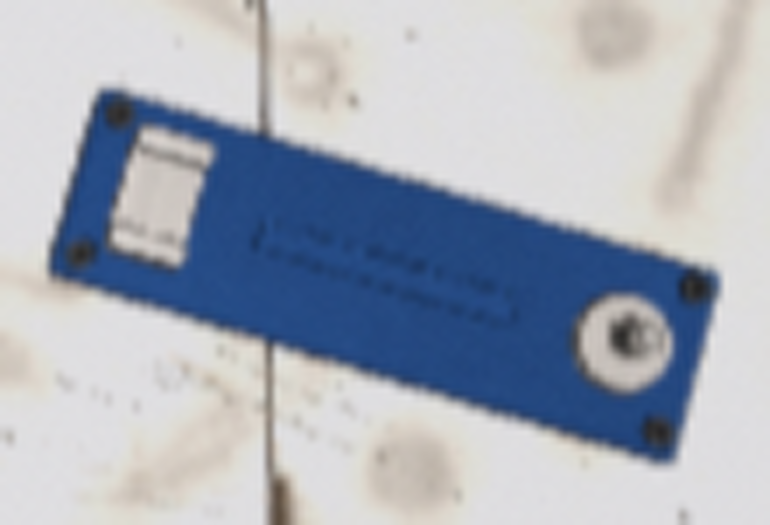

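View pics/z3.png

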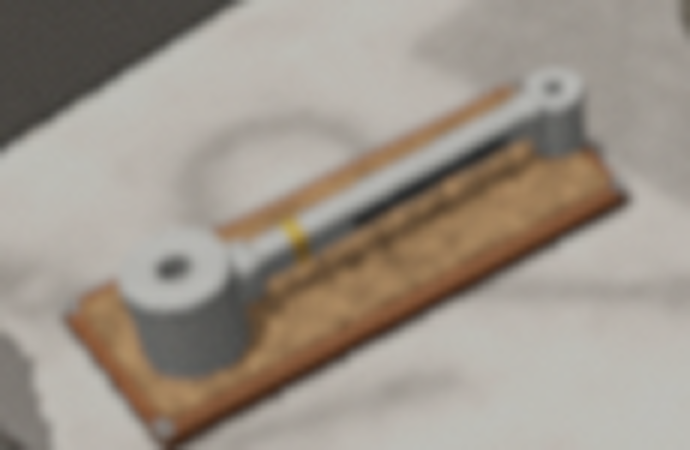

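View pics/z4.png

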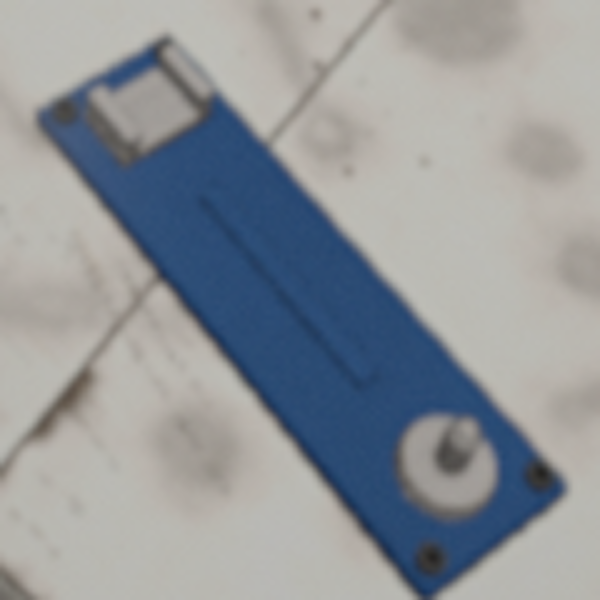

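```bash
cat > h.py <<'E'
import numpy as np,cv2
C={}
def cal(n):
    if n not in C:
        from workcell import bot
        C[n]=bot.calibration(n)
    return C[n]
def ray(n,u,v):
    c=cal(n); T=c['T']; d=T[:3,:3]@np.array([(u-c['cx'])/c['fx'],(v-c['cy'])/c['fy'],1]); return T[:3,3],d/np.linalg.norm(d)
def pl(n,u,v,z):
    o,d=ray(n,u,v); return o+d*(z-o[2])/d[2]
def tri(r):
    A=0;b=0
    for o,d in r:
        P=np.eye(3)-np.outer(d,d); A=A+P; b=b+P@o
    return np.linalg.solve(A,b)
def uz(x,y,x0,y0,k): return x0+(x+.5)/k-.5, y0+(y+.5)/k-.5
E
python3 - <<'E'
from h import *
np.set_printoptions(precision=4,suppress=True)
a=lambda x,y:uz(x,y,200,180,6); b=lambda x,y:uz(x,y,365,195,7); c=lambda x,y:uz(x,y,175,150,6); d=lambda x,y:uz(x,y,335,245,5)
for nm,z,t,s in [("hub",.068,(209,497),(175,267)),("eye",.054,(297,82),(553,88)),("bal",.054,(238,380),(292,226))]:
    print(nm,pl("top",*a(*t),z),pl("scene",*c(*s),z),tri([ray("top",*a(*t)),ray("scene",*c(*s))]))
print("pin",pl("top",*b(645,340),.058),pl("scene",*d(464,432),.058))
for n,f,x0,y0,w,hh in [("top",0,365,195,110,75),("scene",0,335,245,120,120)]:
    im=cv2.imread(f"pics/{n}0.png")
    h=cv2.cvtColor(im,cv2.COLOR_BGR2HSV); m=cv2.inRange(h,(100,120,50),(125,255,255))
    cn=max(cv2.findContours(m,cv2.RETR_EXTERNAL,cv2.CHAIN_APPROX_NONE)[0],key=cv2.contourArea)[:,0]
    P=np.array([pl(n,u,v,.014)[:2] for u,v in cn],np.float32)
    r=cv2.minAreaRect(P); bx=cv2.boxPoints(r); print(n,r,len(cn))
    print(bx, "mom",[ (lambda M:(M['m10']/M['m00'],M['m01']/M['m00']))(cv2.moments((P*1e4).astype(np.float32)))])
# corners
for p in [(103,90),(718,270),(672,463),(52,275)]: print(pl("top",*b(*p),.014)[:2])
for p in [(167,37),(567,488),(425,602),(37,117)]: print(pl("scene",*d(*p),.014)[:2])
# bystanders
for nm,u,v,z in [("spec",339,264,.016),("jar?",250,145,.084),("bottle",371,145,.105)]: print(nm,pl("top",u,v,z))
E
```

```text
hub [0.4016 0.2671 0.068 ] [0.4018 0.2646 0.068 ] [0.4023 0.2672 0.0656]
eye [0.599  0.2373 0.054 ] [0.5987 0.2351 0.054 ] [0.5999 0.2374 0.0516]
bal [0.4565 0.259  0.054 ] [0.458  0.2579 0.054 ] [0.4572 0.2585 0.0539]
pin [ 0.4644 -0.3513  0.058 ] [ 0.464  -0.3558  0.058 ]
top ((0.49375465512275696, -0.25640344619750977), (0.2652861475944519, 0.0808146521449089), 73.27153778076172) 236
[[ 0.4169 -0.3718]
 [ 0.4943 -0.3951]
 [ 0.5706 -0.141 ]
 [ 0.4932 -0.1177]] mom [(4938.641013012704, -2554.141104463472)]
scene ((0.488943487405777, -0.2700589895248413), (0.2443661093711853, 0.07944628596305847), 73.63379669189453) 232
[[ 0.4164 -0.3761]
 [ 0.4926 -0.3985]
 [ 0.5615 -0.164 ]
 [ 0.4853 -0.1416]] mom [(4849.517022883991, -2808.453252934305)]
[ 0.5693 -0.1407]
[ 0.4972 -0.3957]
[ 0.4174 -0.3737]
[ 0.4911 -0.119 ]
[ 0.5681 -0.1448]
[ 0.4939 -0.399 ]
[ 0.4154 -0.377 ]
[ 0.4902 -0.1241]
spec [ 0.4028 -0.0236  0.016 ]
jar? [0.7334 0.2354 0.084 ]
bottle [ 0.7318 -0.1074  0.105 ]
```

Emit:
servo_tool --pt "11 -16 0 -0.12 -1" --pt "22 -32 0 -0.24 -1" --pt "33 -48 0 -0.36 -1" --pt "45 -64 0 -0.48 -1" --pt "56 -80 0 -0.6 -1" --pt "67 -96 0 -0.72 -1" --pt "78 -112 0 -0.84 -1" --pt "89 -128 0 -0.96 -1" --pt "100 -144 0 -1.08 -1" --pt "112 -160 0 -1.2 -1" --squeeze 60

```text
clock: 0.93
position: [0.3451, 0.4191, 0.2045]
tool_rot: [-3.141, 0.0, 1.554]
force: [0.4, 0.5, -0.1]
grip_width: 0.0852
```

Emit:
servo_tool --pt "11 -16 0 -0.12 -1" --pt "22 -32 0 -0.24 -1" --pt "33 -48 0 -0.36 -1" --pt "45 -64 0 -0.48 -1" --pt "56 -80 0 -0.6 -1" --pt "67 -96 0 -0.72 -1" --pt "78 -112 0 -0.84 -1" --pt "89 -128 0 -0.96 -1" --pt "100 -144 0 -1.08 -1" --pt "112 -160 0 -1.2 -1"

```text
clock: 1.77
position: [0.4571, 0.2591, 0.2046]
tool_rot: [-3.142, 0.0, 0.354]
force: [-1.0, 0.8, -0.1]
grip_width: 0.0853
```

Emit:
servo_tool --pt "0 -2 0 -0.1 -1" --pt "0 -2 0 -0.2 -1" --pt "0 -2 0 -0.3 -1" --pt "0 -2 0 -0.4 -1" --pt "0 -2 0 -0.51 -1" --pt "0 -2 0 -0.51 -1" --pt "0 -2 0 -0.51 -1" --pt "0 -2 0 -0.51 -1" --pt "0 -2 0 -0.51 -1" --pt "0 -2 0 -0.51 -1"

```text
clock: 2.6
position: [0.4569, 0.2579, 0.2047]
tool_rot: [-3.141, 0.0, -0.149]
force: [0.2, 0.6, -0.7]
grip_width: 0.0854
```

```bash
python3 - <<'E'
from workcell import bot
import cv2,pickle
o=bot.observe();c=bot.calibration("wrist")
cv2.imwrite("pics/w1.png",bot.grab_frame("wrist")); cv2.imwrite("pics/top1.png",bot.grab_frame("top"))
pickle.dump((o,c),open("w1.pkl","wb"))
print(o['clock'],o['position'],o['tool_rot'],o['qpos'],c)
E
```

```text
2.6 [0.45689576 0.25791544 0.20471531] [-3.14144057e+00  1.05213523e-04 -1.48618857e-01] [-1.17507852  0.45898754  0.75368873  1.88993888 -0.38444636  0.94222845
 -1.96148334] {'fx': 309.70691628693146, 'fy': 309.70691628693146, 'cx': 318.5137939030287, 'cy': 195.17036954003777, 'T': array([[-1.47099382e-01, -9.37381850e-01, -3.15716708e-01,
         5.37662700e-01],
       [-9.89121717e-01,  1.39405069e-01,  4.69516217e-02,
         2.45413849e-01],
       [ 9.11433307e-07,  3.19188807e-01, -9.47691145e-01,
         3.73699749e-01],
       [ 0.00000000e+00,  0.00000000e+00,  0.00000000e+00,
         1.00000000e+00]])}
```

View pics/w1.png

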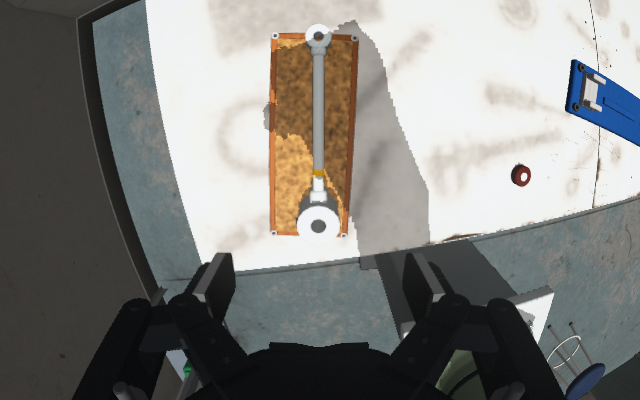

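The wrist view shows the lever upright in the image: hub (318,225), band (319,173), eye (318,36). I'll cast these as fisheye rays to confirm the position.

```bash
cat >> h.py <<'E'
def wray(c,u,v):
    x,y=u-c['cx'],v-c['cy']; r=np.hypot(x,y); th=r/c['fx']; T=c['T']
    d=T[:3,:3]@np.array([np.sin(th)*x/r,np.sin(th)*y/r,np.cos(th)]); return T[:3,3],d
def wpl(c,u,v,z):
    o,d=wray(c,u,v); return o+d*(z-o[2])/d[2]
E
python3 - <<'E'
from h import *; import pickle
o,c=pickle.load(open("w1.pkl","rb"))
H=wpl(c,318.5,225.5,.068);E=wpl(c,318,36,.054)
print(H,E,wpl(c,319,173,.054),np.linalg.norm((E-H)[:2]),np.degrees(np.arctan2(*(E-H)[1::-1])))
u=(E-H)[:2]/np.linalg.norm((E-H)[:2]);print(H[:2]+.056*u)
print("fork",wpl(c,592,90,.024),"spec",wpl(c,521,174,.016))
E
```

```text
[0.40161477 0.2656613  0.068     ] [0.59824809 0.23692568 0.054     ] [0.45573316 0.25707419 0.054     ] 0.19872191589577143 -8.314241950429883
[0.4570262  0.25756358]
fork [ 0.52517766 -0.16630723  0.024     ] spec [ 0.40778284 -0.02051171  0.016     ]
```

Emit:
servo_tool --pt "0 0 -20 0 -1" --pt "0 0 -45 0 -1" --pt "0 0 -70 0 -1" --pt "0 0 -95 0 -1" --pt "0 0 -120 0 -1" --pt "0 0 -140 0 -1" --pt "0 0 -155 0 -1" --pt "0 0 -168 0 -1" --pt "0 0 -177 0 -1" --pt "0 0 -178 0 -1"

```text
clock: 3.53
position: [0.4564, 0.2576, 0.0255]
tool_rot: [3.14, 0.001, -0.15]
force: [0.7, -0.4, -0.7]
grip_width: 0.0854
```

Emit:
servo_tool --pt "0 0 0 0 1" --pt "0 0 0 0 1" --pt "0 0 0 0 1" --pt "0 0 0 0 1" --pt "0 0 0 0 1" --pt "0 0 0 0 1" --pt "0 0 0 0 1" --pt "0 0 0 0 1" --pt "0 0 0 0 1" --pt "0 0 0 0 1" --squeeze 90

```text
clock: 4.37
position: [0.4574, 0.2588, 0.0275]
tool_rot: [-3.14, -0.001, -0.15]
force: [-1.5, 1.9, 14.1]
grip_width: 0.0001
```

```bash
python3 - <<'E'
from workcell import bot
import cv2,pickle
o=bot.observe();c=bot.calibration("wrist")
cv2.imwrite("pics/w2.png",bot.grab_frame("wrist"))
print(o)
E
```

```text
{'clock': 4.3667, 'qpos': array([-0.99123557,  0.71046586,  0.51262257,  2.00940277, -0.62611623,
        0.57886349, -1.76502254]), 'qd': array([ 2.08575688e-03,  9.29307100e-04,  9.58558255e-04,  1.40191435e-04,
        1.87629165e-03, -1.45900782e-03,  8.18601727e-05]), 'joint_efforts': array([ 1.71236213e+00, -7.76665020e+01,  1.55340511e+01, -1.66366678e+01,
        4.90894988e-01, -6.33721277e-01,  2.50266428e-03]), 'position': array([0.45740864, 0.25878672, 0.02746867]), 'tool_rot': array([-3.13987586e+00, -7.70881816e-04, -1.50022714e-01]), 'force': array([-1.46296824,  1.91235435, 14.13689554]), 'moment': array([0.60250298, 0.45081098, 0.01719275]), 'grip_width': 0.00011754483398077794}
```

View pics/w2.png

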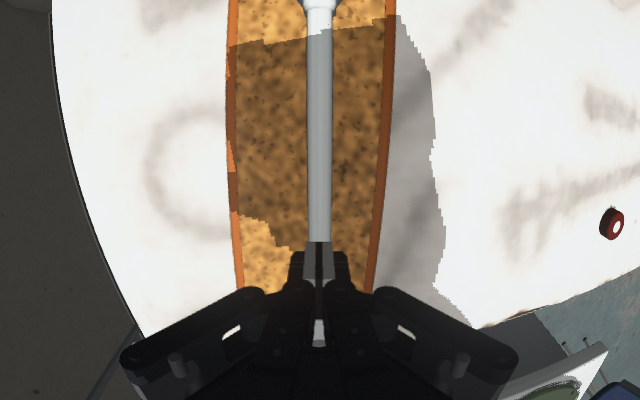

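The gripper reports fully shut, and the view is unclear. I'll check from the fixed cameras before lifting.

```bash
python3 - <<'E'
from workcell import bot
import cv2
def z(im,x0,y0,w,h,n,k): cv2.imwrite(n,cv2.resize(im[y0:y0+h,x0:x0+w],None,fx=k,fy=k,interpolation=cv2.INTER_CUBIC))
im=bot.grab_frame("scene"); z(im,160,120,140,110,"pics/s3.png",5)
w=cv2.imread("pics/w2.png"); z(w,230,200,180,170,"pics/w2z.png",3.4)
print(bot.observe()['force'],bot.observe()['grip_width'])
E
```

```text
[-1.80507208  2.37502141 14.39551984] 4.088996165707058e-05
```

View pics/s3.png

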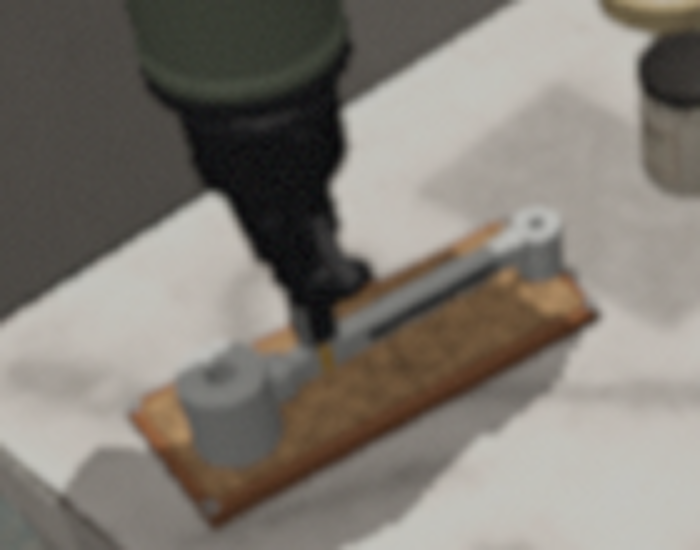

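View pics/w2z.png

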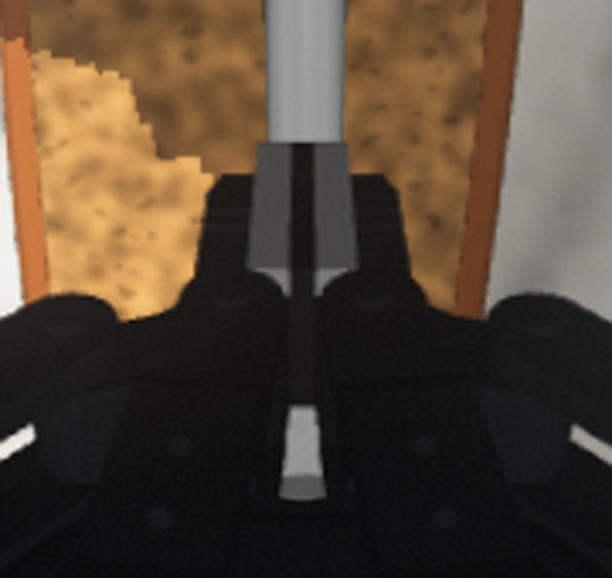

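```bash
python3 - <<'E'
from h import *
from workcell import bot
o=bot.observe(); p=o['position']; c=bot.calibration("scene"); w=bot.calibration("wrist")
for z in (.0275,.034,.044,.054,.065):
    q=np.array([p[0],p[1],z,1]); a=np.linalg.inv(c['T'])@q; u=c['fx']*a[0]/a[2]+c['cx'];v=c['fy']*a[1]/a[2]+c['cy']
    b=np.linalg.inv(w['T'])@q; th=np.arctan2(np.hypot(b[0],b[1]),b[2]); k=th*w['fx']/np.hypot(b[0],b[1])
    print(z,(u-160)*5,(v-120)*5,'wrist zoom',(w['cx']+k*b[0]-230)*3.4,(w['cy']+k*b[1]-200)*3.4)
# eye,hub now
u=lambda x,y:uz(x,y,160,120,5)
print(pl("scene",*u(538,222),.054),pl("scene",*u(216,370),.068))
E
```

```text
0.0275 322.45377490215446 369.4369202333478 wrist zoom 298.1439469703501 116.05079987213753
0.034 320.4526162890002 361.36309489602763 wrist zoom 297.99564917870435 132.42050333967427
0.044 317.3365943729742 348.7912694885435 wrist zoom 297.7486545537704 159.7484380916641
0.054 314.17445347442737 336.0333735681279 wrist zoom 297.47598364830355 190.01067311981376
0.065 310.64159902810076 321.77980588272544 wrist zoom 297.1419748846513 227.21604028920413
[0.60024108 0.23483649 0.054     ] [0.40123495 0.26782283 0.068     ]
```

```bash
python3 - <<'E'
from h import *
from workcell import bot; import pickle
def proj(w,q):
    b=np.linalg.inv(w['T'])@np.append(q,1); th=np.arctan2(np.hypot(b[0],b[1]),b[2]); k=th*w['fx']/np.hypot(b[0],b[1])
    return np.array([w['cx']+k*b[0],w['cy']+k*b[1]])
p=bot.observe()['position']; w=bot.calibration("wrist")
yaw=-.15;u=np.array([np.cos(yaw),np.sin(yaw),0]);n=np.array([-u[1],u[0],0])
for dz in (0,.013,.026,.035): print(dz,(proj(w,p+.011*u+[0,0,dz])-[230,200])*3.4,(proj(w,p-.011*u+[0,0,dz])-[230,200])*3.4)
o,c=pickle.load(open("w1.pkl","rb"));p=o['position']
for dz in (0,.013,.026,.035): print(dz,proj(c,p+.011*u+.0425*n+[0,0,dz]),proj(c,p+.011*u-.0425*n+[0,0,dz]))
E
python3 - <<'E'
import cv2
im=cv2.imread("pics/w1.png")[220:340,120:520]; cv2.imwrite("pics/w1z.png",cv2.resize(im,None,fx=2,fy=2,interpolation=cv2.INTER_CUBIC))
E
```

```text
0 [298.14585108  58.95975629] [298.14941012 170.06844345]
0.013 [297.82878294  89.7693846 ] [297.85513183 206.32238419]
0.026 [297.46606792 125.15337614] [297.52347892 247.33225949]
0.035 [297.18327594 152.8448579 ] [297.26868013 278.94981916]
0 [247.10100612 216.77181096] [388.42549862 217.09623927]
0.013 [242.2584136  225.60225371] [393.17058342 225.95304855]
0.026 [236.78151144 235.68261561] [398.53821251 236.06466998]
0.035 [232.55910093 243.5234234 ] [402.67714483 243.93071459]
```

View pics/w1z.png

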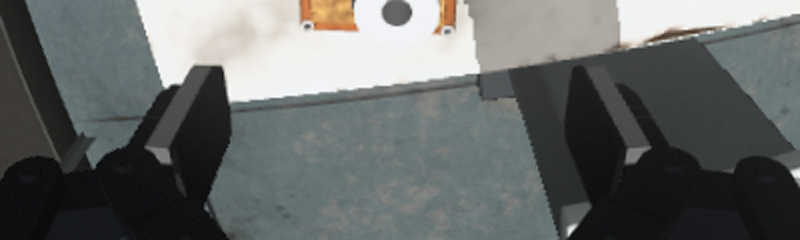

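The fingers have closed on top of the arm. Both the wrist view and the contact (arm top at 0.054, reported TCP at 0.0275) put the real fingertips about 26 mm higher than the reported TCP. I'll raise, open, look again, and then grip deeper.

Emit:
servo_tool --pt "0 0 8 0 1" --pt "0 0 20 0 0" --pt "0 0 35 0 -1" --pt "0 0 50 0 -1" --pt "0 0 65 0 -1" --pt "0 0 75 0 -1" --pt "0 0 80 0 -1" --pt "0 0 80 0 -1" --pt "0 0 80 0 -1" --pt "0 0 80 0 -1"

```text
clock: 5.3
position: [0.4565, 0.2579, 0.1061]
tool_rot: [3.141, 0.001, -0.15]
force: [-0.1, 0.8, 0.3]
grip_width: 0.0857
```

```bash
python3 - <<'E'
from workcell import bot
import cv2,pickle
o=bot.observe();c=bot.calibration("wrist")
cv2.imwrite("pics/w3.png",bot.grab_frame("wrist"))
pickle.dump((o,c),open("w3.pkl","wb"))
print(o['clock'],o['position'],o['tool_rot'],o['force'],o['grip_width'])
E
```

```text
5.3 [0.45653448 0.25787991 0.10613461] [ 3.14099645e+00  6.10507303e-04 -1.50074435e-01] [-0.05729034  0.76392154  0.33455651] 0.08567292466506302
```

View pics/w3.png

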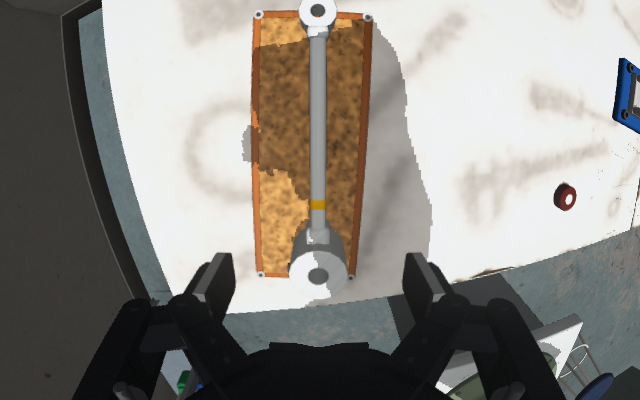

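The lever is still in place: hub (319,276), band (317,205), eye (318,11). I'll recompute.

```bash
python3 - <<'E'
from h import *; import pickle
o,c=pickle.load(open("w3.pkl","rb"))
H=wpl(c,319,276,.068);E=wpl(c,318,11.5,.054)
print(H,E,wpl(c,317.5,205,.054),np.linalg.norm((E-H)[:2]),np.degrees(np.arctan2(*(E-H)[1::-1])))
u=(E-H)[:2]/np.linalg.norm((E-H)[:2]);print(H[:2]+.056*u)
E
```

```text
[0.40127981 0.26523869 0.068     ] [0.5973745  0.23651016 0.054     ] [0.45591307 0.25818809 0.054     ] 0.19818792769046512 -8.3347315851172
[0.45668834 0.25712115]
```

Emit:
servo_tool --pt "0 0 -20 0 -1" --pt "0 0 -40 0 -1" --pt "0 0 -58 0 -1" --pt "0 0 -72 0 -1" --pt "0 0 -82 0 -1" --pt "0 0 -90 0 -1" --pt "0 0 -95 0 -1" --pt "0 0 -99 0 -1" --pt "0 0 -102 0 -1" --pt "0 0 -103 0 -1"

```text
clock: 6.18
position: [0.457, 0.258, 0.0036]
tool_rot: [-3.141, -0.0, -0.15]
force: [0.6, 0.0, -0.5]
grip_width: 0.0851
```

Emit:
servo_tool --pt "0 0 0 0 1" --pt "0 0 0 0 1" --pt "0 0 0 0 1" --pt "0 0 0 0 1" --pt "0 0 0 0 1" --pt "0 0 0 0 1" --pt "0 0 0 0 1" --pt "0 0 0 0 1" --pt "0 0 0 0 1" --pt "0 0 0 0 1" --squeeze 90

```text
clock: 7.02
position: [0.457, 0.2581, 0.0041]
tool_rot: [-3.141, -0.0, -0.15]
force: [-2.0, 0.5, 9.0]
grip_width: 0.0104
```

```bash
python3 - <<'E'
from workcell import bot
import cv2,pickle
o=bot.observe()
w=bot.grab_frame("wrist"); cv2.imwrite("pics/w4.png",cv2.resize(w[200:370,200:440],None,fx=3,fy=3))
print(o)
E
```

```text
{'clock': 7.0167, 'qpos': array([-0.96471726,  0.74696228,  0.47492379,  2.01451378, -0.65737212,
        0.53399953, -1.73866264]), 'qd': array([-2.11525920e-04,  3.40336915e-04,  3.69827203e-04, -7.10439063e-05,
       -9.43670463e-04, -1.40161644e-03,  1.86458242e-03]), 'joint_efforts': array([ 4.60753553e-01, -8.29855943e+01,  1.49291012e+01, -1.72335809e+01,
       -8.05546646e-02, -6.65225219e-01, -3.69662466e-02]), 'position': array([0.45696755, 0.25812622, 0.00405916]), 'tool_rot': array([-3.14107133e+00, -4.63428908e-05, -1.50246466e-01]), 'force': array([-2.0244843 ,  0.48802029,  9.00511701]), 'moment': array([-0.13802777,  0.46880289,  0.04634506]), 'grip_width': 0.010413197392422049}
```

View pics/w4.png

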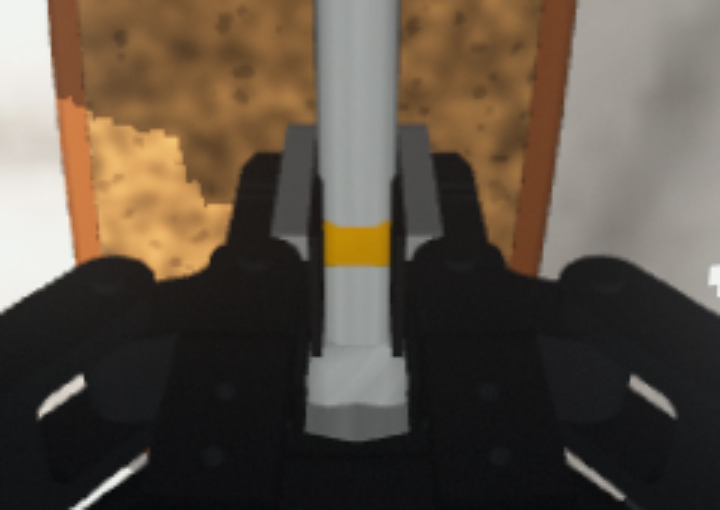

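The arm is held between the pads at the yellow band, with an opening of 10.4 mm. Next is the lift.

Emit:
servo_tool --pt "0 0 3 0 1" --pt "0 0 10 0 1" --pt "0 0 25 0 1" --pt "0 0 45 0 1" --pt "0 0 68 0 1" --pt "0 0 92 0 1" --pt "0 0 115 0 1" --pt "0 0 135 0 1" --pt "0 0 146 0 1" --pt "0 0 150 0 1" --squeeze 110

```text
clock: 7.9
position: [0.4572, 0.2583, 0.1552]
tool_rot: [-3.14, -0.001, -0.15]
force: [0.7, 0.3, -7.1]
grip_width: 0.0097
```

```bash
python3 - <<'E'
from workcell import bot
import cv2,pickle
o=bot.observe();c=bot.calibration("wrist");w=bot.grab_frame("wrist"); cv2.imwrite("pics/w5.png",w)
s=bot.grab_frame("scene"); cv2.imwrite("pics/s5.png",s)
pickle.dump((o,c),open("w5.pkl","wb"))
print(o['clock'],o['position'],o['tool_rot'],o['force'],o['moment'],o['grip_width'],o['qpos'])
E
```

```text
7.9 [0.4571675  0.25829157 0.1551842 ] [-3.14010319e+00 -1.02067639e-03 -1.50120369e-01] [ 0.73233639  0.31432757 -7.11625943] [ 0.07018792 -0.08270409 -0.00799883] 0.009686510118778123 [-1.13435451  0.52633508  0.70690915  1.93915136 -0.45515148  0.83821735
 -1.90339246]
```

View pics/w5.png

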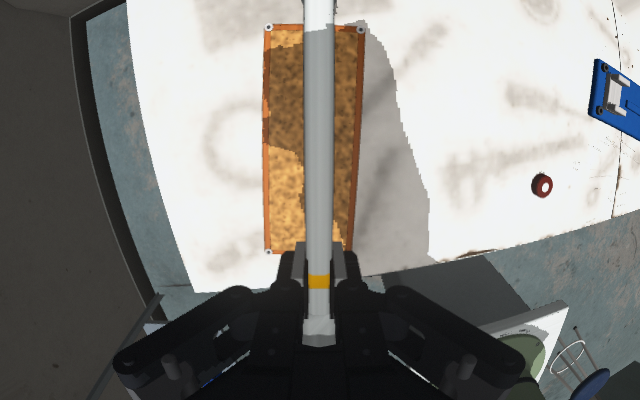

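View pics/s5.png

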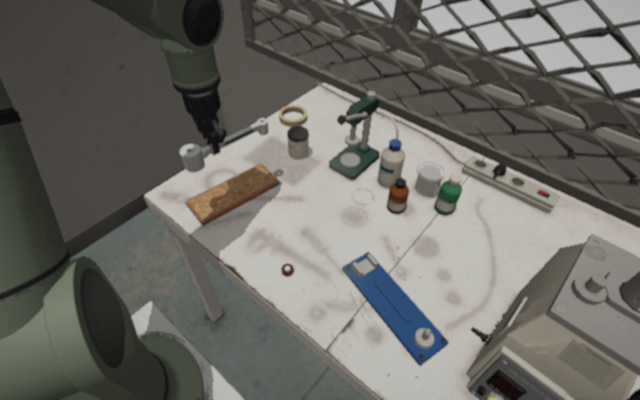

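The lever is up and level. The force change matches about 0.7 kg and the moment is small. Next I'll carry it over and turn it by +82.4 deg.

Emit:
servo_tool --pt "0 -5 0 0.02 1" --pt "1 -16 0 0.06 1" --pt "2 -34 0 0.11 1" --pt "3 -56 0 0.17 1" --pt "4 -80 0 0.24 1" --pt "5 -106 0 0.31 1" --pt "6 -132 0 0.38 1" --pt "7 -158 0 0.45 1" --pt "8 -184 0 0.52 1" --pt "9 -210 0 0.59 1"

```text
clock: 8.83
position: [0.465, 0.0462, 0.1527]
tool_rot: [-3.142, 0.002, 0.444]
force: [1.4, -0.0, -7.3]
grip_width: 0.0098
```

Emit:
servo_tool --pt "1 -26 0 0.07 1" --pt "2 -52 0 0.14 1" --pt "3 -78 0 0.21 1" --pt "4 -104 0 0.28 1" --pt "5 -130 0 0.35 1" --pt "6 -156 0 0.42 1" --pt "7 -180 0 0.49 1" --pt "8 -200 0 0.55 1" --pt "9 -215 0 0.6 1" --pt "10 -225 0 0.64 1"

```text
clock: 9.67
position: [0.4747, -0.1792, 0.1525]
tool_rot: [-3.14, 0.001, 1.081]
force: [-0.0, -0.6, -7.2]
grip_width: 0.0097
```

Emit:
servo_tool --pt "0 -8 0 0.02 1" --pt "1 -20 0 0.05 1" --pt "1 -35 0 0.09 1" --pt "2 -52 0 0.13 1" --pt "2 -70 0 0.16 1" --pt "3 -88 0 0.18 1" --pt "3 -104 0 0.2 1" --pt "4 -116 0 0.21 1" --pt "4 -123 0 0.21 1" --pt "4 -125 0 0.21 1"

```text
clock: 10.5
position: [0.4788, -0.3031, 0.1526]
tool_rot: [-3.14, 0.0, 1.288]
force: [-1.3, 0.6, -7.5]
grip_width: 0.0098
```

```bash
python3 - <<'E'
from workcell import bot
import cv2,pickle
o=bot.observe();c=bot.calibration("wrist");w=bot.grab_frame("wrist"); cv2.imwrite("pics/w6.png",w)
pickle.dump((o,c),open("w6.pkl","wb"))
s=bot.grab_frame("scene"); cv2.imwrite("pics/s6.png",s)
s=bot.grab_frame("top"); cv2.imwrite("pics/t6.png",s)
print(o['clock'],o['position'],o['tool_rot'],o['force'],o['moment'],o['grip_width'],o['qpos'])
E
```

```text
10.5 [ 0.47881521 -0.30313103  0.15262934] [-3.13994184e+00  8.59972407e-05  1.28825801e+00] [-1.29646217  0.56326686 -7.45377748] [ 0.01803279  0.02372354 -0.04868374] 0.00983803484022328 [ 0.21536952  0.51658153  0.34239182  1.82038415 -0.22313086  0.84399878
  0.38328006]
```

View pics/w6.png

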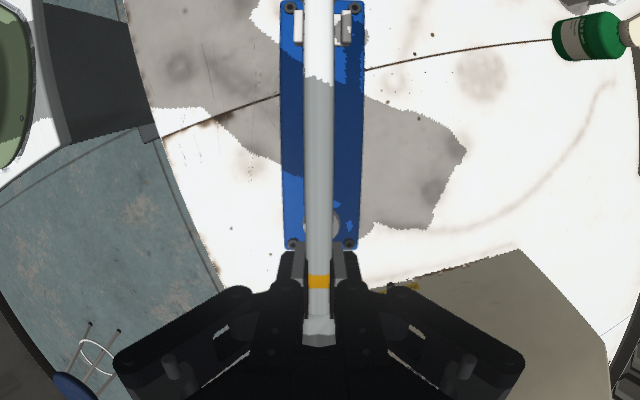

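View pics/s6.png

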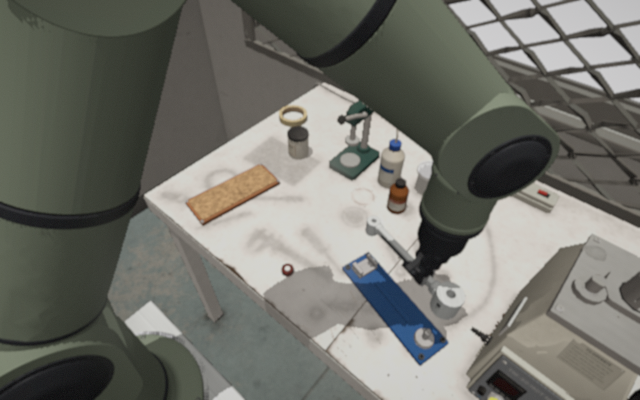

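View pics/t6.png

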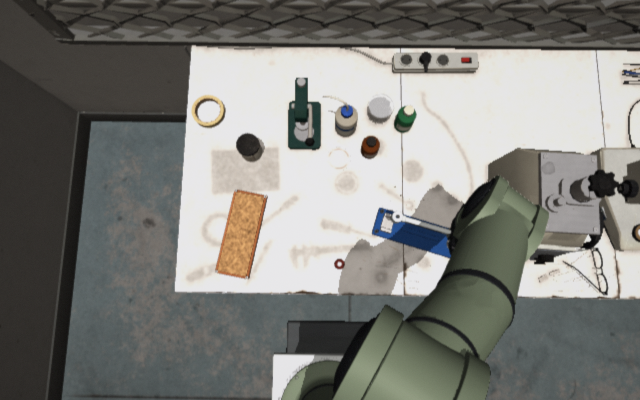

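```bash
python3 - <<'E'
import cv2
def z(n,x0,y0,w,h,o,k): cv2.imwrite(o,cv2.resize(cv2.imread(n)[y0:y0+h,x0:x0+w],None,fx=k,fy=k,interpolation=cv2.INTER_CUBIC))
z("pics/w6.png",260,0,120,130,"pics/w6a.png",5)
z("pics/w6.png",260,190,120,70,"pics/w6b.png",6)
z("pics/s6.png",340,200,140,170,"pics/s6a.png",4)
E
```

```text
(no output)
```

View pics/w6a.png

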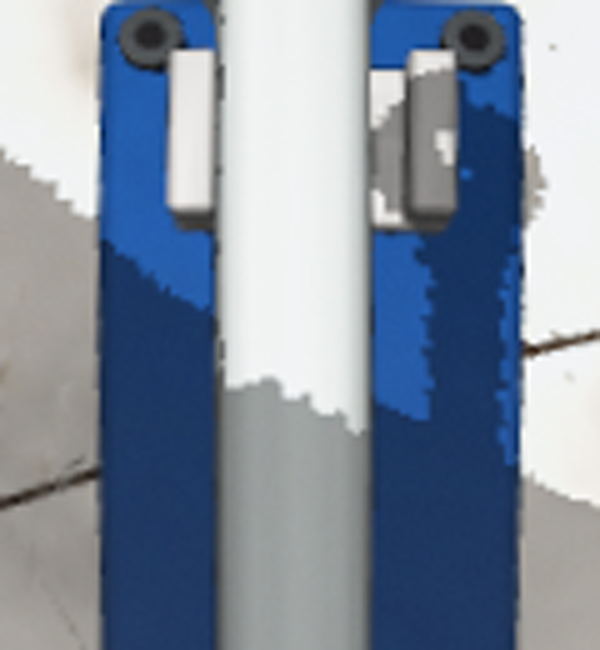

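View pics/w6b.png

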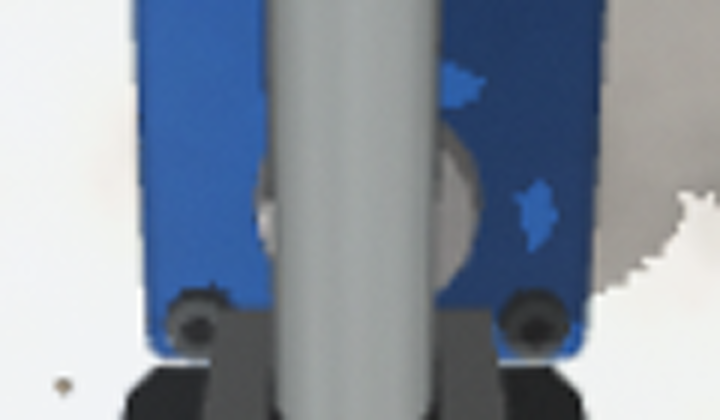

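View pics/s6a.png

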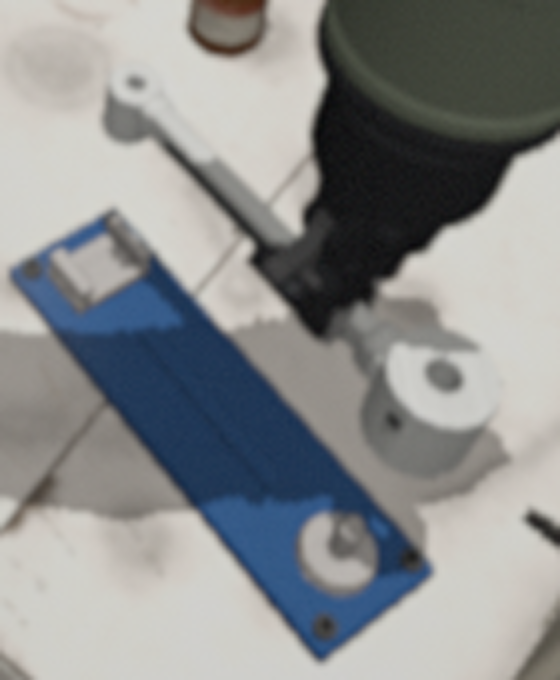

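```bash
python3 - <<'E'
import cv2
def z(n,x0,y0,w,h,o,k): cv2.imwrite(o,cv2.resize(cv2.imread(n)[y0:y0+h,x0:x0+w],None,fx=k,fy=k,interpolation=cv2.INTER_CUBIC))
z("pics/t6.png",365,195,110,75,"pics/t6a.png",7)
E
python3 - <<'E'
from h import *; import pickle
np.set_printoptions(precision=4,suppress=True)
o,c=pickle.load(open("w6.pkl","rb"))
A=lambda x,y:wpl(c,*uz(x,y,260,0,5),.0145)[:2]; B=lambda x,y:wpl(c,*uz(x,y,260,190,6),.0145)[:2]
f1,f2,p1,p2=A(150,38),A(474,40),B(199,326),B(537,326)
print(f1,f2,p1,p2); F=(f1+f2)/2;P=(p1+p2)/2; d=(F-P); L=np.linalg.norm(d);d/=L;m=(F+P)/2
print("centre",m,L,"heading",np.degrees(np.arctan2(d[1],d[0])),"pin",m-.1*d,"fork",m+.1*d)
S=lambda x,y:uz(x,y,340,200,4)
for zz in (.2165,):
    H=pl("scene",*S(444,381),zz);E=pl("scene",*S(135.5,82.5),zz-.014);print("hub",H,"eye",E,np.linalg.norm((E-H)[:2]),np.degrees(np.arctan2(*(E-H)[1::-1])))
print(pl("top",397,217,.2025))
# screws in scene
print([pl("scene",*S(*q),.0145)[:2] for q in [(324,626),(411,558),(31,266)]])
E
```

```text
[ 0.4989 -0.1307] [ 0.5594 -0.1484] [ 0.4287 -0.3712] [ 0.4892 -0.3886]
centre [ 0.494  -0.2597] 0.2503934515556733 heading 73.70723254035275 pin [ 0.466  -0.3557] fork [ 0.5221 -0.1637]
hub [ 0.4614 -0.3588  0.2165] eye [ 0.5191 -0.1657  0.2025] 0.20161149178912766 73.38074278436487
[ 0.5167 -0.1615  0.2025]
[array([ 0.4317, -0.3699]), array([ 0.4918, -0.387 ]), array([ 0.5024, -0.1309])]
```

View pics/t6a.png

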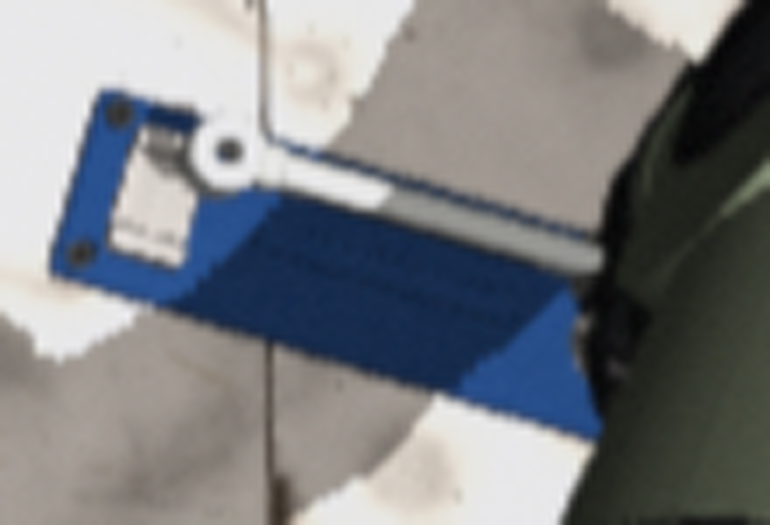

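The fixture seen from the wrist agrees with the first estimate. The lever needs about +2.5 mm in x and +1.5 mm in y. I'll lower it part-way and measure again.

Emit:
servo_tool --pt "0.5 0 -3 0 1" --pt "1 0.5 -9 0 1" --pt "1.5 1 -17 0 1" --pt "2 1.5 -26 0 1" --pt "2.5 1.5 -35 0 1" --pt "2.5 1.5 -44 0 1" --pt "2.5 1.5 -52 0 1" --pt "2.5 1.5 -57 0 1" --pt "2.5 1.5 -60 0 1" --pt "2.5 1.5 -60 0 1"

```text
clock: 11.48
position: [0.4821, -0.3005, 0.093]
tool_rot: [-3.141, -0.0, 1.29]
force: [0.1, -0.7, -7.2]
grip_width: 0.0097
```

```bash
python3 - <<'E'
from workcell import bot
import cv2,pickle
o=bot.observe();c=bot.calibration("wrist");w=bot.grab_frame("wrist"); cv2.imwrite("pics/w7.png",w)
pickle.dump((o,c),open("w7.pkl","wb"))
s=bot.grab_frame("scene"); cv2.imwrite("pics/s7.png",s)
t=bot.grab_frame("top"); cv2.imwrite("pics/t7.png",t)
def z(im,x0,y0,w,h,o,k): cv2.imwrite(o,cv2.resize(im[y0:y0+h,x0:x0+w],None,fx=k,fy=k,interpolation=cv2.INTER_CUBIC))
z(s,340,200,140,170,"pics/s7a.png",4); z(t,365,195,110,75,"pics/t7a.png",7)
print(o['clock'],o['position'],o['tool_rot'],o['force'],o['moment'],o['grip_width'])
E
```

```text
11.4833 [ 0.48211122 -0.30045064  0.09302463] [-3.14073818e+00 -1.22022102e-04  1.28960211e+00] [ 0.14514686 -0.69661797 -7.20927909] [ 0.03653827  0.04008865 -0.00427675] 0.009675204714494758
```

View pics/s7a.png

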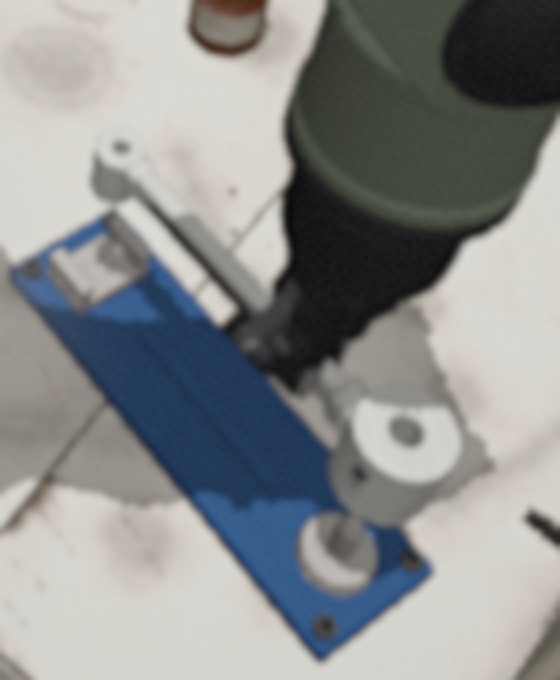

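View pics/t7a.png

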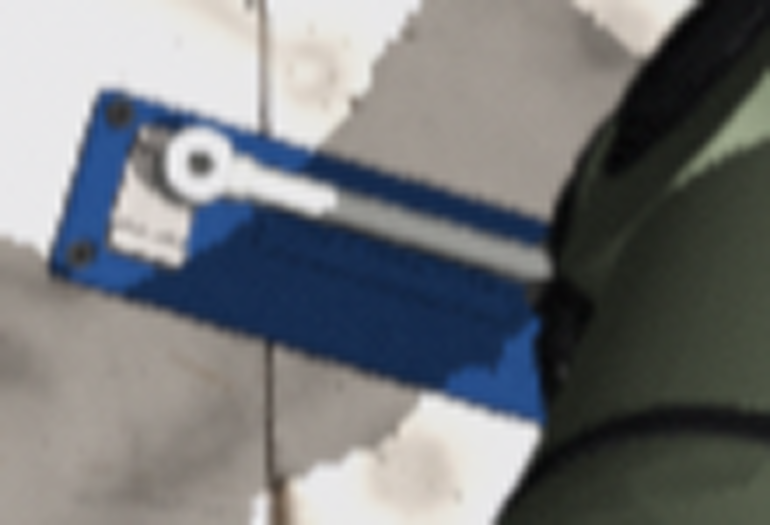

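View pics/w7.png

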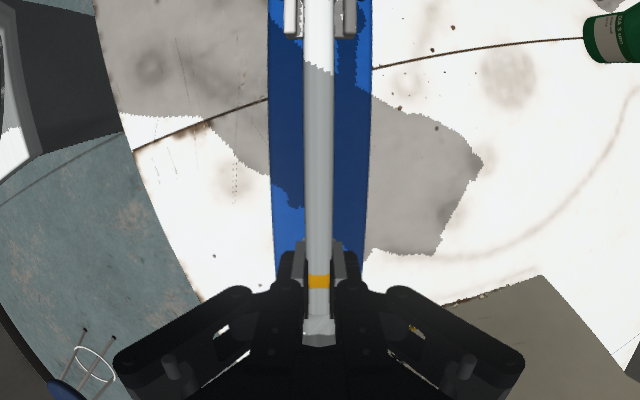

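```bash
python3 - <<'E'
from h import *; import pickle
np.set_printoptions(precision=4,suppress=True)
o,c=pickle.load(open("w7.pkl","rb"))
S=lambda x,y:uz(x,y,340,200,4);T=lambda x,y:uz(x,y,365,195,7)
e=tri([ray("scene",*S(121,149)),ray("top",*T(200,162))]); print("eye tri",e)
zh=.093+.0139+.05
H=pl("scene",*S(407,434),zh);E=pl("scene",*S(121,149),zh-.014);print("hub",H,"eye",E,"eye top cam",pl("top",*T(200,162),zh-.014),np.linalg.norm((E-H)[:2]),np.degrees(np.arctan2(*(E-H)[1::-1])))
h=np.radians(73.7);n=np.array([-np.sin(h),np.cos(h)]);P=np.array([.4655,-.3555])
for r,l,rr,a in [(150,271,370.5,(305.5,332.5)),(100,269,371,(305,333))]:
    print([n@(wpl(c,x,r,.014)[:2]-P) for x in (l,rr)], [n@(wpl(c,x,r,.093+.0139+.031)[:2]-P) for x in a])
E
```

```text
eye tri [ 0.5236 -0.1623  0.1385]
hub [ 0.4661 -0.3566  0.1569] eye [ 0.5212 -0.1642  0.1429] eye top cam [ 0.5226 -0.161   0.1429] 0.20020301079989342 74.04248668073653
[np.float64(0.03883664299145165), np.float64(-0.04252055835593681)] [np.float64(0.005231262001617518), np.float64(-0.0057311317272691125)]
[np.float64(0.03954340449650117), np.float64(-0.04156295740944557)] [np.float64(0.005369218673789474), np.float64(-0.005684039428876388)]
```

The lever is within about 1–2 mm of the fixture in all views, and the underside is at about 0.105. It needs 22 mm more down with a 1 mm trim.

Emit:
servo_tool --pt "0 0 -3 0 1" --pt "0.5 -0.5 -7 0 1" --pt "0.5 -1 -12 0 1" --pt "0.5 -1 -16 0 1" --pt "0.5 -1 -19 0 1" --pt "0.5 -1 -21 0 1" --pt "0.5 -1 -22 0 1" --pt "0.5 -1 -22 0 1" --pt "0.5 -1 -22 0 1" --pt "0.5 -1 -22 0 1"

```text
clock: 12.47
position: [0.483, -0.3016, 0.0719]
tool_rot: [3.141, 0.0, 1.29]
force: [-0.2, 0.4, -6.4]
grip_width: 0.0099
```

Emit:
servo_tool --pt "0 0 0 0 1" --pt "0 0 0 0 1" --pt "0 0 0 0 1" --pt "0 0 0 0 1" --pt "0 0 0 0 1" --pt "0 0 0 0 1" --pt "0 0 0 0 1" --pt "0 0 0 0 1" --pt "0 0 0 0 1" --pt "0 0 0 0 1"

```text
clock: 13.3
position: [0.4829, -0.3015, 0.0717]
tool_rot: [-3.142, -0.0, 1.29]
force: [-0.2, 0.6, -6.5]
grip_width: 0.0094
```

```bash
python3 - <<'E'
from workcell import bot
import cv2,pickle
o=bot.observe();c=bot.calibration("wrist");w=bot.grab_frame("wrist"); cv2.imwrite("pics/w8.png",w)
pickle.dump((o,c),open("w8.pkl","wb"))
s=bot.grab_frame("scene"); cv2.imwrite("pics/s8.png",s)
t=bot.grab_frame("top"); cv2.imwrite("pics/t8.png",t)
def z(im,x0,y0,w,h,o,k): cv2.imwrite(o,cv2.resize(im[y0:y0+h,x0:x0+w],None,fx=k,fy=k,interpolation=cv2.INTER_CUBIC))
z(s,340,215,130,140,"pics/s8a.png",4); z(t,365,195,110,75,"pics/t8a.png",7)
print(o['clock'],o['position'],o['tool_rot'],o['force'],o['moment'],o['grip_width'],abs(o['qd']).max())
E
```

```text
13.3 [ 0.48285919 -0.30151576  0.07169374] [-3.14152879e+00 -2.49760983e-06  1.28975251e+00] [-0.23050083  0.62595183 -6.47975434] [-0.00286553 -0.00496722 -0.02810759] 0.009388485077982995 0.0012419363514142088
```

View pics/s8a.png

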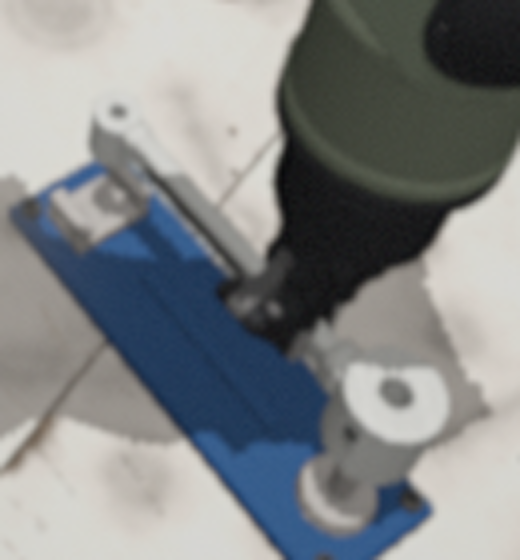

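View pics/t8a.png

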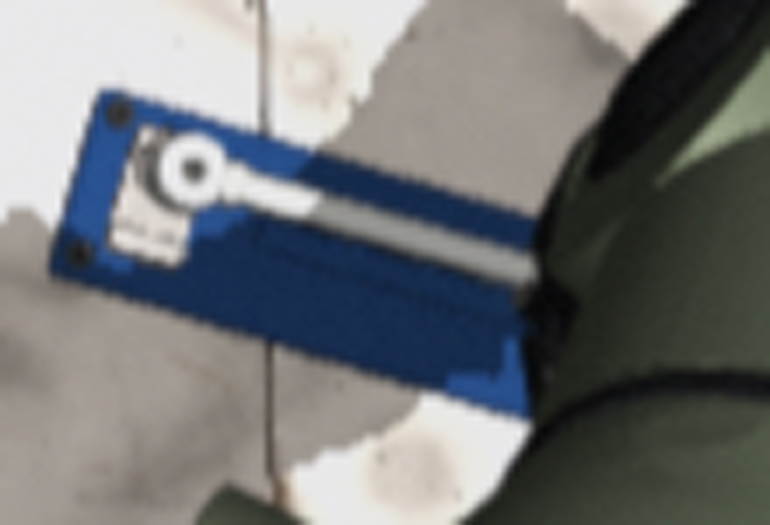

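```bash
python3 - <<'E'
from h import *
np.set_printoptions(precision=4,suppress=True)
S=lambda x,y:uz(x,y,340,215,4);T=lambda x,y:uz(x,y,365,195,7)
print("eye tri",tri([ray("scene",*S(118,111)),ray("top",*T(194,169))]))
zh=.0717+.0139+.05
print("scene hub",pl("scene",*S(397,395),zh),"eye",pl("scene",*S(118,111),zh-.014),"top eye",pl("top",*T(194,169),zh-.014))
# same-camera fork/pin refs
print("scene fork rest", pl("scene",*uz(152,103,335,245,5),.024),"top fork rest",pl("top",*uz(162,198,365,195,7),.024))
E
```

```text
eye tri [ 0.5235 -0.163   0.1192]
scene hub [ 0.4668 -0.3574  0.1356] eye [ 0.5225 -0.1644  0.1216] top eye [ 0.5226 -0.162   0.1216]
scene fork rest [ 0.5266 -0.1639  0.024 ] top fork rest [ 0.5228 -0.1636  0.024 ]
```

All checks agree to within about 3 mm. I'm handing it in.

```bash
python3 - <<'E'
from workcell import bot
print(bot.job_done()); o=bot.observe(); print(o['clock'],o['position'],o['grip_width'],o['force'])
E
```

```text
the job is handed in; nothing more can be done
None
the job is handed in; nothing more can be done
```

I handed the job in at about 13.5 s with the lever gripped at the yellow band and held still over the fixture; the system gave no verdict. I turned it about 82° after lifting it off the board.

**First grip missed.** The fingers closed on top of the arm, pressing on it with about 14 N. The real fingertips sit roughly 26 mm further back than the stated TCP. I raised the gripper, checked the lever had not moved, and gripped 24 mm lower; that grip held, with an opening of about 10 mm.

**Last checks before hand-in:**

| Check | Measured | Allowed |
|---|---|---|
| Hub to pin, horizontally | about 1–3 mm | 10 mm |
| Eye to fork middle, horizontally | about 1–3 mm | 15 mm |
| Hub underside above pin tip | about 25–28 mm | 12–38 mm |

- **Hold:** the tool was vertical, joint speeds were about zero, and the wrist force showed only the lever's weight.
- **Tilt and bystanders:** I did not measure the lever's tilt directly, but the wrist moments were near zero. The specimen, jar and bottle looked undisturbed in the pictures; I did not re-measure their positions.
- **Disagreement:** the scene and top cameras disagree by 2–4 mm, up to 6 mm on the pin tip. I used values between them, and the wrist view of the fixture agreed with those to about 1 mm.

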